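# Unhook the wash basket from the drain stand and stand it in the rinse pan

## Robot

A 6-joint arm with a two-finger parallel gripper is mounted at the origin on the work surface. World frame = base frame: x ahead of the robot, y to its left, z up, the work surface at z = 0. Lengths are in m, angles in rad, forces in N, time in s.
With the tool pointing down it reaches from about 0.275 to 0.75 m from the base axis. Payload 10.2 kg.
Tool frame: the origin (TCP) lies at the very end of the fingers, on their centre line; the grasp point (between the pads) lies 19 mm behind it (robot.grasp_offset is the distance from the TCP to the grasp point, in m); z points along the fingers, y is the line along which they close (so a half turn about z gives the same grasp; the last joint's range is limited). The gripper opens to 88 mm and grips with 3 to 60 N. Pads are 18 mm wide; open, the fingers measure 123 mm over their backs; the gripper's body (75 mm by 187 mm) begins 45 mm behind the grasp point.
Start: joints at [1.062, 0.313, 1.498, -0, 1.331, -0.223], TCP at [0.148, 0.504, 0.239] pointing down, gripper open.
Joint ranges: [-2.94, 2.94], [-0.97, 2.17], [0.19, 2.56], [-1.23, 4.37], [0.02, 3.11], [-2.88, 2.88]. Speed limits (rad/s): [2.39, 2.39, 3.01, 3.14, 3.14, 3.14].

## Interface

Orientations are given as a rotation vector (axis times angle).
In Python, from bench import robot gives the robot as it stands. The module is installed in compiled form; this text tells all that it offers.
- The arm moves only by the tool play_rows, never from a script. Its arguments are lists of equal length, an entry for each row: "jaw": the closure, from 0 (fully open) to 1 (shut); "translation": the shift along the tool's x, y, z in units of 25 mm (1.0 is 25 mm), a list of three; "turn": the turn about the tool's z in degrees. In form: {"jaw": [jaw, ...], "translation": [[tx, ty, tz], ...], "turn": [turn, ...]}. A call has 1 to 8 rows; each row shifts and turns the commanded pose from where the row before left it, along the tool's axes as they then stand; what a row does not reach is not made up. A row lasts 1/12 s, in which the tool goes at most 41.7 mm and 7.16 degrees, less where a joint would pass 70% of its speed; a pose out of reach is approached as far as the arm can. A call is refused whole if a number of a shift passes 1 or a number of a turn 7.16, either way. A call with a gripper value outside its range is refused whole. The fingers move at their own pace and stop on an object; "squeeze" is the grip in N (left out, the last holds). Time passes only in rows, so rows that do not move let the fingers close. It gives the time, the measured TCP pose, the force, the opening and the grip force at its end, in the units of the state.
- robot.read_state(): the state, without advancing time (a new reading comes with each control period).
- robot.read_camera(name): name is "scene" or "top" or "wrist"; returns the picture (420x560x3 uint8, red, green, blue); there is no depth.
- robot.camera_params(name): a dict with "fov_y" (degrees; the focal length in pixels is half the picture's height over the tangent of half this angle, whatever the lens; pixels are square), "cx", "cy" (the principal point, pixels), "rvec" (rotation vector, rad) and "tvec" (3), from world to camera coordinates, as OpenCV has them. Camera axes: x right, y down, z forward; pixel columns grow to the right and rows downward; lengths in m; the calibration is good to about 2 mm. A picture is of the moment at which its call begins: read the wrist's pose just before it. camera_params takes no time and is no camera call; for the wrist camera it gives the pose at the moment of the call.
- robot.close_job(): hands the job in; it is judged then, once.
Trained networks look in the newest picture that a camera, given by its name, has taken for a name from the list of things; names that differ only in an ending like _2 or _b are one class to them, and where a whole thing is asked for, a point or a joint stands for the part that bears it (a point fixed in the world has none). Each returns a list of dicts, best first, with "confidence" (0 to 1); they miss things now and then, are a little off and sometimes report something else, mostly with a low value. They report only what shows in the picture. A call takes as long as a camera call. They do not tell look-alikes from the thing itself.
- robot.trace(camera, target): "region" (420x560 bool, what is visible of it).
- robot.pinpoint(camera, target): "at" ([x, y, z] in m, in world coordinates, good to about 4 mm: a listed point, or the origin of a listed thing).
The state is a dict: "time": time; "joint_pos": joint angles; "joint_vel": joint speeds; "tau": joint torques, N m; "tool_pos": TCP position; "tcp_rot": TCP orientation; "force": force on the tool from outside, world axes, zero at the start; "torque": the same for the moment, N m; "width": finger opening in m; "grasp_force": force on a finger pad.
Only numpy, scipy, OpenCV 4.12 (cv2) and the standard library are available. Lean on these libraries where they do the work, as an engineer would, in place of code of your own. Each camera call takes 0.05 s, during which the arm holds its last target. There are 200 camera calls.

## Task

Take the steel wash basket by its black grip off the drain stand and stand it in the white rinse pan, set down (not dropped) flat on the pan's floor, then let go. It hangs by a bar behind the upturned tip of a deep hook, under a sprung guard, so lift it past the tip by feel and only then draw it out towards its grip side: do it gently, never straining hard against the tip, the guard or any other part of the stand. Leave the other things on the bench where they are.

Things in the scene. Friction and masses are not known exactly. Their poses are not given: they have to be found in the camera images.
- basket: Steel mesh basket, 0.2 to 0.33 kg, 82 (x) x 104 (y) x 55 mm high, capped tubes fixed inside. Origin: middle of its underside; z up, grip towards -x. Two legs at y = +-48.5 rise to a bar along y over the origin; 91 mm clear between legs. It hangs by the bar, axes about as the stand's. Its centre of mass lies under the bar, so it may droop about the grip when lifted.
- basket_bar (a point): Middle of the basket's hanging bar (square, 8 x 8 mm, 100 long along y), 134 mm above the basket's origin. A flat steel frame, as high as the bar, goes from its ends 55 mm to -x and carries the grip.
- basket_grip (a point): Centre of the black plastic grip block, 34 (x) x 22 (y) x 30 mm high, at x = -55, y = 0, z = 153 of the basket (block from z 138 to 168). Pinch it from above across its y.
- stand: Drain stand, fixed. Origin on the bench under the middle of the hook's seat; z up; the hook opens to -x. White base plate (x -10 to 140, y +-65, 12 high), column at x = 75, 263 high. The steel hook is 24 mm wide (y +-12). More than 12 N between stand and basket or fingers would bend it.
- stand_seat (a point): Middle of the hook's flat seat, 185 mm above the bench, on which the bar rests. It ends at the tip plate (inner face x = -7, outer x = -13 of the stand) and at a back stop (x = 7, 10 high). The tip's top edge lies 10 to 46 mm above the seat, different each time and not measured: tip and guard sit on one C-shaped bracket clamped firmly at any height on the column.
- stand_top (a point): Top of the column, 263 mm up. The bracket's upper arm carries a sprung grey guard straight over seat and tip (x -13 to 11), its underside always 10 mm above the tip's top edge: the 8 mm bar passes between with 2 mm to spare. The guard yields 2 mm upwards, 1.5 N at first, 7.5 N at its stop, then hard. The lower arm (under the seat) stays clear of the basket.
- pan: White plastic rinse pan, fixed, left or right of the stand: outside 106 (x) x 130 (y) x 40 mm high, inside 96 x 120, with 13 mm rims along its 130 mm sides. Origin: centre of underside; z up. The basket fits with its 104 mm side along the 120 mm side, either way round, 7 to 8 mm to spare all round.
- pan_floor (a point): Centre of the pan's inner floor, 5 mm above the bench.
- tipbox: Bystander: box of yellow pipette tips, 85 x 120 x 63 mm, origin centre of underside, on the other side of the stand from the pan.
- tuberack: Bystander: blue tube rack 60 x 120 x 47 mm, origin centre of underside.
- beaker: Bystander: glass beaker 70 mm across, 90 high, origin centre of underside.
- bottle: Bystander: white plastic bottle 60 mm across, 150 high, origin centre of underside.
- jar: Bystander: amber jar 60 mm across, 70 high, origin centre of underside.
- pipette: Bystander: white pipette lying on the bench, 280 mm long, 24 high.
- marker: Bystander: black marker lying on the bench, 120 mm long, 14 high.
Not all that is in view belongs to the job. What is shaped like the basket but blue is not meant. What is shaped like the pan but purple is not meant.

How it is judged:
On the way, in this order (a step that is already met when the one before it is completed fails the run):
1. the basket is off the hook: held, its bar drawn out past the tip, clear of the stand (x of basket in the frame of stand below -0.03 m and contact force between basket and stand below 0.1 N and contact force between the fingers and basket above 1 N and height (world z) of basket above 0.045 m), for 0.1 s.
2. the basket, still held, stands on the pan's floor (z of basket in the frame of pan below 0.014 m and contact force between basket and pan above 0.3 N and contact force between the fingers and basket above 1 N and horizontal distance between basket and pan below 0.025 m), for 0.05 s.
At the end, for the whole second after the job is handed in: The basket stands upright (within 0.06 rad) and at rest in the pan, its underside on the pan's inner floor (within 4 mm), its centre within 20 mm of the pan's, released, clear of the stand (z of basket in the frame of pan below 0.009 m and horizontal distance between basket and pan below 0.02 m and angle between basket's own z axis and vertical below 0.06 rad and contact force between the fingers and basket below 0.1 N and contact force between basket and stand below 0.1 N and linear speed of basket below 0.02 m/s); the robot touches nothing.
It fails at once if the basket is forced against the stand (hook, tip, guard): more than 12 N (contact force between basket and stand above 12 N).
It fails at once if the fingers are forced against the stand: more than 12 N (contact force between the fingers and stand above 12 N).
It fails at once if a bystander is moved by more than 30 mm (distance of any of tipbox, tuberack, beaker, bottle, jar, pipette, marker from where it was at the start of the episode above 0.03 m).
It also fails if it takes over 50 s, if anything falls off the work surface, if the arm or the gripper's body presses on something with over 40 N, if the wrist force passes 120 N, or if a joint passes its speed limit or range.

## Working session

There is one attempt and no reset: what is moved stays moved. The work goes in short steps, Python scripts to look and compute and a tool call to move; the robot and the scene stay as the last step left them, time stands still between calls to the robot, and variables do not carry over. Pictures are saved under pics/ and viewed, at most 11 in all, crops included, and the job is handed in when it is done.

Besides the shell and the picture viewer there is one more tool, called after "Request:" as name([rows], argument=value, ...), one row to a line, values as JSON. play_rows: Moves the arm, as the interface text tells. Its arguments: {"type":"object","properties":{"jaw":{"type":"array","items":{"type":"number"}},"translation":{"type":"array","items":{"type":"array","items":{"type":"number"}}},"turn":{"type":"array","items":{"type":"number"}},"squeeze":{"type":"number"}},"required":["jaw","translation","turn"]}

```bash
mkdir -p pics; cat > h.py <<'E'
import numpy as np, cv2
from bench import robot
from scipy.spatial.transform import Rotation as R
def cam(n):
    p=robot.camera_params(n); f=210/np.tan(np.radians(p["fov_y"])/2)
    return np.array([[f,0,p["cx"]],[0,f,p["cy"]],[0,0,1.]]),np.array(p["rvec"],float),np.array(p["tvec"],float)
def proj(n,P):
    K,r,t=cam(n); return cv2.projectPoints(np.array(P,float).reshape(-1,3),r,t,K,None)[0].reshape(-1,2)
def back(n,uv,z):
    K,r,t=cam(n); Rm=cv2.Rodrigues(r)[0]; d=Rm.T@np.linalg.inv(K)@np.array([uv[0],uv[1],1.]); c=-Rm.T@t
    return c+d*(z-c[2])/d[2]
def shot(n,f):
    im=robot.read_camera(n); cv2.imwrite("pics/"+f,im[:,:,::-1]); return im
E
python3 - <<'E'
from h import *
s=robot.read_state(); print(s); print(R.from_rotvec(s["tcp_rot"]).as_matrix().round(3))
a=shot("scene","s0.png");b=shot("top","t0.png")
for n in ("scene","top"):
  for t in "basket basket_bar basket_grip stand stand_seat stand_top pan pan_floor tipbox".split():
    print(n,t,[(np.round(d["at"],4).tolist(),round(d["confidence"],2),proj(n,d["at"]).round().tolist()) for d in robot.pinpoint(n,t)])
E
```

```text
{'time': 0.0, 'joint_pos': array([ 1.06158860e+00,  3.13449929e-01,  1.49838523e+00, -1.39536247e-05,
        1.33098421e+00, -2.23409482e-01]), 'joint_vel': array([-5.43731404e-04, -3.43915884e-04, -6.58308723e-05,  1.03345751e-03,
       -1.31325210e-04, -8.14781349e-04]), 'tau': array([-1.32351757e-03, -4.02196634e+01, -2.52276760e+01,  6.94056298e-02,
        3.51288531e-02, -8.63643527e-05]), 'tool_pos': array([0.14791692, 0.50349686, 0.23818062]), 'tcp_rot': array([-4.47338512e-01, -3.10914914e+00,  1.80646659e-03]), 'force': array([-0.06409992, -0.72047154, -0.31111428]), 'torque': array([ 0.02365601, -0.00076186, -0.00917375]), 'grasp_force': 0.0, 'width': 0.08795815750417665}
[[-0.959  0.282 -0.001]
 [ 0.282  0.959 -0.001]
 [ 0.    -0.001 -1.   ]]
scene basket [([0.3195, 0.2061, 0.0034], 0.75, [[341.0, 207.0]]), ([0.4006, 0.0296, -0.002], 0.63, [[295.0, 225.0]]), ([0.6431, 0.046, 0.0535], 0.58, [[310.0, 263.0]])]
scene basket_bar [([0.6479, 0.0488, 0.1911], 0.98, [[313.0, 230.0]]), ([0.3187, 0.2064, 0.1402], 0.7, [[345.0, 175.0]]), ([0.3987, 0.0256, 0.1278], 0.6, [[295.0, 19
[... 1356 characters left out ...]
([0.3657, -0.0126, 0.1525], 0.93, [[268.0, 265.0]]), ([0.268, 0.2299, 0.1512], 0.9, [[177.0, 302.0]]), ([0.5952, 0.064, 0.209], 0.71, [[240.0, 178.0]])]
top stand [([0.648, 0.0451, -0.0007], 0.95, [[252.0, 177.0]])]
top stand_seat [([0.6531, 0.0475, 0.1802], 0.58, [[248.0, 160.0]])]
top stand_top [([0.7241, 0.0289, 0.2668], 0.78, [[253.0, 124.0]])]
top pan [([0.4832, 0.2765, -0.0003], 0.66, [[178.0, 227.0]]), ([0.2873, -0.2048, 0.0012], 0.58, [[331.0, 292.0]])]
top pan_floor [([0.4851, 0.2752, 0.0022], 0.98, [[178.0, 227.0]]), ([0.2869, -0.2021, 0.0051], 0.91, [[331.0, 292.0]])]
top tipbox [([0.4697, -0.2238, 0.0013], 0.6, [[336.0, 233.0]]), ([0.681, 0.4174, 0.0006], 0.43, [[137.0, 166.0]])]
```

View pics/s0.png

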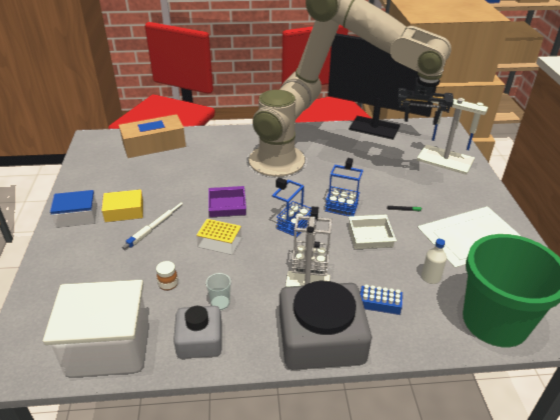

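View pics/t0.png

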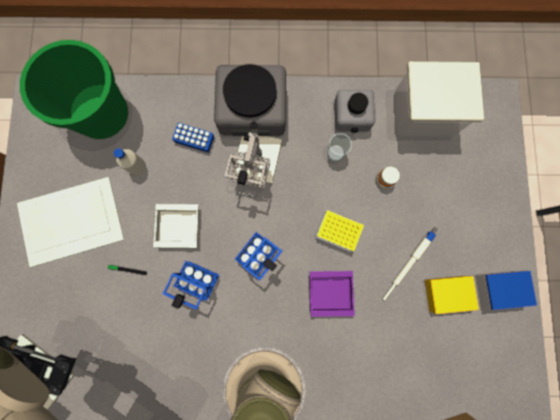

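The scene view has the steel basket on the stand at about (310,250) and the white pan at (372,232). Two blue look-alike baskets (290,205 and 343,190) and a purple pan (227,200) aren't part of the job. The top view agrees: stand at (250,165), pan at (177,227), black grip at (241,178).

```bash
python3 - <<'E'
from h import *
robot.read_camera("top")
for t in ("pan",):
  for d in robot.trace("top",t):
    m=d["region"].astype(np.uint8); c=max(cv2.findContours(m,0,2)[0],key=cv2.contourArea)
    P=np.array([back("top",p[0],0.04)[:2] for p in c]).astype(np.float32)
    r=cv2.minAreaRect(P); b=cv2.boxPoints(r)
    print(t,round(d["confidence"],2),r,b.round(4).tolist())
robot.read_camera("scene")
for d in robot.trace("scene","pan"):
    m=d["region"].astype(np.uint8); c=max(cv2.findContours(m,0,2)[0],key=cv2.contourArea)
    P=np.array([back("scene",p[0],0.04)[:2] for p in c]).astype(np.float32); print("scene",cv2.minAreaRect(P))
def rel(w):  # world target minus tcp in tool axes, units of 25mm
    s=robot.read_state(); return R.from_rotvec(s["tcp_rot"]).as_matrix().T@(np.array(w)-s["tool_pos"])/.025
print(rel([.565,.07,.30]))
K,r,t=cam("wrist"); Rm=cv2.Rodrigues(r)[0]; s=robot.read_state(); T=R.from_rotvec(s["tcp_rot"]).as_matrix()
print("wristcam in tool",T.T@(-Rm.T@t-s["tool_pos"]),(T.T@Rm.T).round(2).tolist(),robot.camera_params("wrist")["fov_y"])
E
```

```text
pan 0.96 ((0.4838941693305969, 0.27154695987701416), (0.12896764278411865, 0.13755536079406738), 0.4067147374153137) [[0.4189000129699707, 0.3398999869823456], [0.41990000009536743, 0.20229999721050262], [0.5489000082015991, 0.20319999754428864], [0.5479000210762024, 0.3407999873161316]]
pan 0.59 ((0.2850767970085144, -0.1976858526468277), (0.13104961812496185, 0.13577450811862946), 0.2940669059753418) [[0.219200000166893, -0.13009999692440033], [0.2198999971151352, -0.26589998602867126], [0.35089999437332153, -0.2651999890804291], [0.35030001401901245, -0.12950000166893005]]
scene ((0.49561870098114014, 0.266164630651474), (0.14140060544013977, 0.16339047253131866), 89.98823547363281)
scene ((0.30055010318756104, -0.20177839696407318), (0.1666102409362793, 0.1275724321603775), 1.0949620008468628)
scene ((0.5214600563049316, 0.09802401065826416), (0.06709922105073929, 0.32347118854522705), 82.45860290527344)
scene ((0.579296886920929, 0.07383173704147339), (0.11623013764619827, 0.32120281457901), 69.10528564453125)
scene ((0.6448011994361877, -0.3832249939441681), (0.12193893641233444, 0.06014542654156685), 11.655752182006836)
[-20.89371859 -11.9417233   -2.4511225 ]
wristcam in tool [ 0.08374468  0.00061648 -0.14776774] [[-0.0, -0.95, -0.32], [1.0, -0.0, -0.0], [0.0, -0.32, 0.95]] 63.64305430187861
```

Request:
play_rows([
  [-0.9,-0.35,-0.5],
  [-0.98,-0.36,-0.5],
  [-0.98,-0.36,-0.5],
  [-0.98,-0.36,-0.5],
  [-0.98,-0.36,-0.5],
  [-0.98,-0.36,0],
  [-0.98,-0.36,0],
  [-0.98,-0.36,0],
], jaw=[0,0,0,0,0,0,0,0], turn=[-1,-1,-1,-1,0,0,0,0])

```text
time: 1.87
tool_pos: [0.3206, 0.3876, 0.3015]
tcp_rot: [0.339, 3.123, 0.001]
force: [1.2, 0.5, 0.0]
width: 0.0883
grasp_force: 0.0
```

Request:
play_rows([
  [-0.98,-0.36,0],
  [-0.98,-0.36,0],
  [-0.98,-0.36,0],
  [-0.98,-0.36,0],
  [-0.98,-0.36,0],
  [-0.9,-0.36,0],
  [0,0,0],
  [0,0,0],
], jaw=[0,0,0,0,0,0,0,0], turn=[0,0,0,0,0,0,0,0])

```text
time: 2.53
tool_pos: [0.4502, 0.3041, 0.3009]
tcp_rot: [-0.341, -3.122, 0.0]
force: [-0.7, 0.4, 0.5]
width: 0.088
grasp_force: 0.0
```

```bash
cat >> h.py <<'E'
def rel(w):
    s=robot.read_state(); return (R.from_rotvec(s["tcp_rot"]).as_matrix().T@(np.array(w)-s["tool_pos"])/.025).round(2)
def pins(n,ts):
    for t in ts: print(n,t,[(np.round(d["at"],4).tolist(),round(d["confidence"],2),proj(n,d["at"]).round().tolist()[0]) for d in robot.pinpoint(n,t)])
E
python3 - <<'E'
from h import *
s=robot.read_state(); print(s["tool_pos"],R.from_rotvec(s["tcp_rot"]).as_matrix().round(3).tolist(),s["force"],s["time"])
shot("wrist","w1.png"); pins("wrist",["pan","pan_floor","basket_grip","stand_seat","basket_bar"])
for d in robot.trace("wrist","pan"):
    m=d["region"].astype(np.uint8); c=max(cv2.findContours(m,0,2)[0],key=cv2.contourArea)
    P=np.array([back("wrist",p[0],0.04)[:2] for p in c]).astype(np.float32); print(d["confidence"],cv2.minAreaRect(P))
E
```

```text
[0.45016571 0.30407575 0.3008776 ] [[-0.976, 0.216, -0.001], [0.216, 0.976, -0.0], [0.001, -0.0, -1.0]] [-0.67238683  0.3637013   0.5459026 ] 2.5333
wrist pan [([0.4877, 0.2751, -0.0006], 0.7, [261.0, 189.0])]
wrist pan_floor [([0.4817, 0.2764, 0.0028], 0.71, [261.0, 185.0])]
wrist basket_grip []
wrist stand_seat []
wrist basket_bar [([0.3203, 0.2057, 0.1333], 0.71, [132.0, 66.0])]
0.63 ((0.48308828473091125, 0.27657991647720337), (0.1316894292831421, 0.13383720815181732), 89.88137817382812)
```

View pics/w1.png

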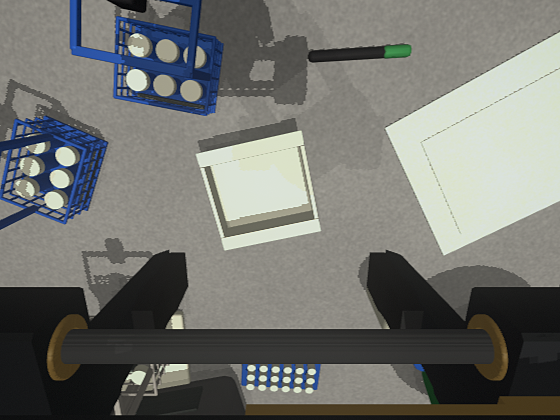

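The wrist view shows the white pan centred at about (260,190). Its rims run along the top and bottom edges, so the 130 mm sides lie along world y and the pan's yaw is about 0. The stand is at the lower left. Next I'll move above the grip.

Request:
play_rows([
  [-0.72,-0.83,0],
  [-0.72,-0.83,0],
  [-0.72,-0.83,0],
  [-0.72,-0.83,0],
  [-0.72,-0.83,0],
  [-0.72,-0.83,0],
  [-0.72,-0.83,0],
  [-0.72,-0.83,0],
], jaw=[0,0,0,0,0,0,0,0], turn=[0,0,0,0,0,0,0,0])

```text
time: 3.55
tool_pos: [0.5551, 0.1107, 0.3014]
tcp_rot: [0.338, 3.123, 0.0]
force: [0.2, 1.1, -0.2]
width: 0.0882
grasp_force: 0.0
```

Request:
play_rows([
  [-0.72,-0.83,0],
  [-0.72,-0.83,0],
  [0,0,0],
  [0,0,0],
  [0,0,0],
], jaw=[0,0,0,0,0], turn=[0,0,0,0,0])

```text
time: 3.97
tool_pos: [0.5807, 0.0641, 0.3013]
tcp_rot: [-0.338, -3.123, -0.0]
force: [-0.1, 0.7, 0.6]
width: 0.088
grasp_force: 0.0
```

```bash
python3 - <<'E'
from h import *
s=robot.read_state(); print(s["tool_pos"],R.from_rotvec(s["tcp_rot"]).as_matrix().round(3).tolist(),s["force"],s["time"])
shot("wrist","w2.png"); pins("wrist",["basket_grip","stand_seat","basket_bar","stand_top"])
for d in robot.trace("wrist","basket_grip"):
    m=d["region"].astype(np.uint8); c=max(cv2.findContours(m,0,2)[0],key=cv2.contourArea)
    P=np.array([back("wrist",p[0],0.223)[:2] for p in c]).astype(np.float32); print(d["confidence"],m.sum(),cv2.minAreaRect(P))
E
```

```text
[0.58070535 0.06414658 0.30128014] [[-0.977, 0.214, -0.0], [0.214, 0.977, 0.0], [0.0, 0.0, -1.0]] [-0.05592199  0.71208962  0.60016027] 3.9667
wrist basket_grip [([0.5971, 0.0583, 0.2079], 0.64, [273.0, 229.0])]
wrist stand_seat [([0.6488, 0.0419, 0.1809], 0.68, [268.0, 273.0])]
wrist basket_bar [([0.6504, 0.0449, 0.1908], 0.82, [272.0, 280.0])]
wrist stand_top []
0.96 9758 ((0.59868323802948, 0.059400275349617004), (0.09191065281629562, 0.07512588053941727), 78.24830627441406)
0.95 5827 ((0.45611572265625, 0.030319174751639366), (0.09687505662441254, 0.03943079337477684), 77.64896392822266)
0.47 854 ((0.6155497431755066, -0.08367469906806946), (0.017853641882538795, 0.04520745575428009), 32.23427963256836)
```

View pics/w2.png

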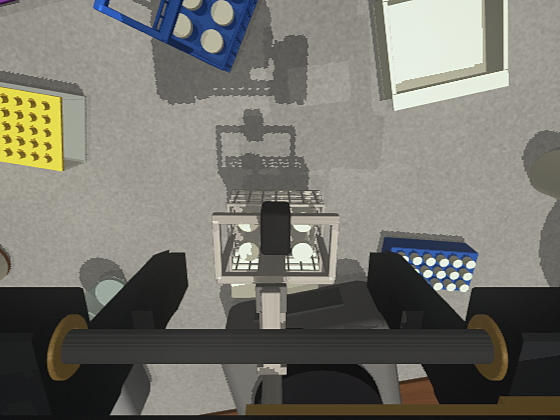

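The wrist view shows the grip at (275,228), centred between the fingers. The frame is square to the image, so the yaw is right. I'll descend beside the grip, staying above the frame's cross piece.

Request:
play_rows([
  [-0.6,-0.1,0.4],
  [0,0,0.8],
  [0,0,0.8],
  [0,0,0.8],
  [0,0,0.6],
  [0,0,0.4],
  [0,0,0.2],
  [0,0,0],
], jaw=[0,0,0,0,0,0,0,0], turn=[0,0,0,0,0,0,0,0])

```text
time: 4.93
tool_pos: [0.5949, 0.0578, 0.2006]
tcp_rot: [-0.338, -3.122, -0.0]
force: [-0.4, -0.0, -0.2]
width: 0.0883
grasp_force: 0.0
```

Request:
play_rows([
  [0,0,0.1],
  [0,0,0],
  [0,0,0],
], jaw=[0,0,0], turn=[0,0,0])

```text
time: 5.18
tool_pos: [0.5954, 0.0577, 0.1994]
tcp_rot: [0.338, 3.122, 0.0]
force: [0.3, 0.5, -0.5]
width: 0.088
grasp_force: 0.0
```

```bash
python3 - <<'E'
from h import *
s=robot.read_state(); print(s["tool_pos"],s["force"],s["time"])
shot("wrist","w3.png"); pins("wrist",["basket_grip","basket_bar"])
E
```

```text
[0.59541324 0.05768679 0.19942728] [ 0.30626299  0.50166213 -0.46123939] 5.1833
wrist basket_grip [([0.5997, 0.0593, 0.2095], 0.61, [281.0, 288.0])]
wrist basket_bar []
```

View pics/w3.png

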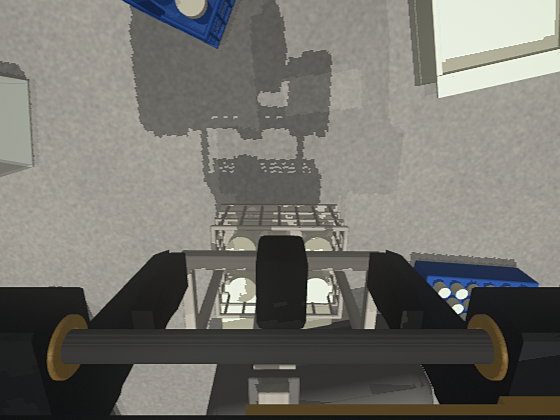

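The grip at (282,280) sits midway between the fingers, and the frame's cross piece is below the fingertips. Closing now.

Request:
play_rows([
  [0,0,0],
  [0,0,0],
  [0,0,0],
  [0,0,0],
  [0,0,0],
  [0,0,0],
  [0,0,0],
  [0,0,0],
], jaw=[0.4,0.6,0.8,1,1,1,1,1], turn=[0,0,0,0,0,0,0,0], squeeze=15)

```text
time: 6.0
tool_pos: [0.5952, 0.0576, 0.1987]
tcp_rot: [-0.339, -3.123, 0.0]
force: [0.3, 0.1, -0.7]
width: 0.0371
grasp_force: 0.0
```

Request:
play_rows([
  [0,0,0],
  [0,0,0],
  [0,0,0],
  [0,0,0],
  [0,0,0],
], jaw=[1,1,1,1,1], turn=[0,0,0,0,0], squeeze=50)

```text
time: 6.42
tool_pos: [0.5952, 0.0577, 0.1987]
tcp_rot: [-0.339, -3.123, -0.0]
force: [0.0, 1.4, 0.8]
width: 0.0212
grasp_force: 49.9
```

```bash
cat >> h.py <<'E'
def avg(n=5):
    F=[];T=[];Z=[]
    for _ in range(n):
        robot.read_camera("wrist"); s=robot.read_state(); F.append(s["force"]);T.append(s["torque"]);Z.append(s["tool_pos"])
    print("F",np.mean(F,0).round(2),"T",np.mean(T,0).round(3),"p",np.mean(Z,0).round(4),"t",round(s["time"],2),"g",s["grasp_force"])
E
python3 -c "
from h import *
avg(6)"
```

```text
F [-0.17  0.72 -0.08] T [ 0.126 -0.026  0.027] p [0.5952 0.0577 0.1987] t 6.72 g 49.87192774191499
```

Request:
play_rows([
  [0,0,-0.05],
  [0,0,-0.05],
  [0,0,-0.08],
  [0,0,-0.08],
  [0,0,-0.08],
  [0,0,-0.05],
  [0,0,0],
], jaw=[1,1,1,1,1,1,1], turn=[0,0,0,0,0,0,0])

```text
time: 7.3
tool_pos: [0.5953, 0.0576, 0.2088]
tcp_rot: [0.339, 3.123, -0.0]
force: [0.9, -0.5, -2.4]
width: 0.0214
grasp_force: 49.9
```

```bash
python3 - <<'E'
from h import *
avg(6); shot("wrist","w4.png"); pins("wrist",["basket_grip","basket_bar"])
E
```

```text
F [ 0.14 -0.22 -2.34] T [0.031 0.15  0.029] p [0.5951 0.0577 0.2084] t 7.6 g 49.8691975325346
wrist basket_grip [([0.5974, 0.0611, 0.218], 0.71, [284.0, 283.0])]
wrist basket_bar [([0.4835, 0.278, 0.0009], 0.73, [482.0, 9.0])]
```

View pics/w4.png

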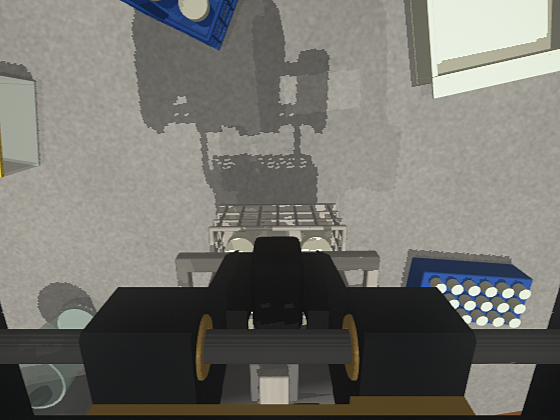

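The wrist view shows the basket held level: the grip is in the jaws at (280,265) and the frame bar at about row 255 is horizontal. It weighs about 2.3 N. I'll estimate the guard height from the earlier pictures.

```bash
python3 - <<'E'
import cv2,numpy as np
a=cv2.imread("pics/w2.png")[200:400,205:345]; b=cv2.imread("pics/s0.png")[195:295,270:350]
a=cv2.resize(a,(420,600),interpolation=cv2.INTER_CUBIC); b=cv2.resize(b,(380,475),interpolation=cv2.INTER_CUBIC)
o=np.zeros((600,800,3),np.uint8); o[:,:420]=a; o[:475,420:]=b; cv2.imwrite("pics/c1.png",o)
E
```

```text
(no output)
```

View pics/c1.png

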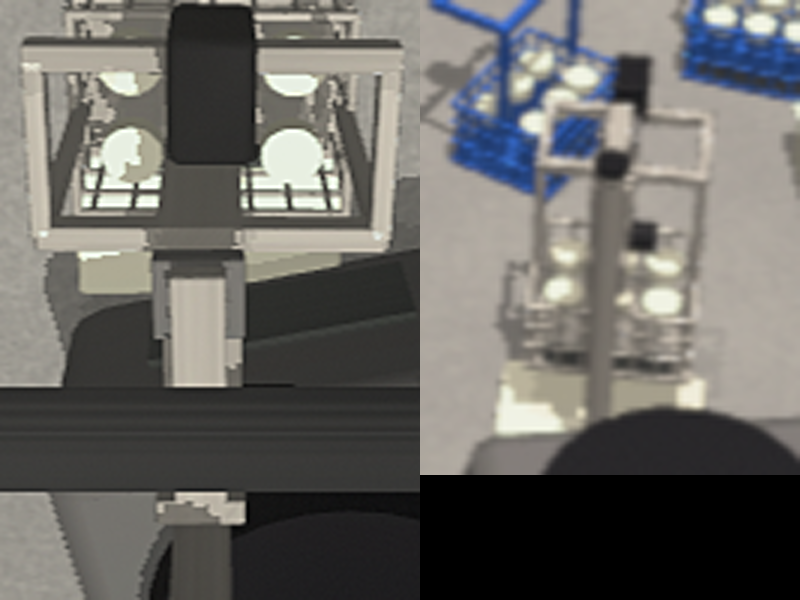

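```bash
python3 - <<'E'
from h import *
K,_,_=cam("wrist")
p=np.array([.5807,.0641,.3013]);T=np.array([[-.977,.214,0],[.214,.977,0],[0,0,-1]])
C=p+T@np.array([.0837,.0006,-.1478]); Rc=T@np.array([[0,-.946,-.324],[1,0,0],[0,-.324,.946]])
def uv(P): q=Rc.T@(np.array(P)-C); q=K@q; return (q[:2]/q[2])
so=np.array([.649,.0455]); a=np.radians(-12.4); X=np.array([np.cos(a),np.sin(a)]);Y=np.array([-X[1],X[0]])
pt=lambda x,y,z: [*(so+X*x+Y*y),z]
cr=lambda q: ((q-[205,200])*3).round(0).tolist()
print("bar ends",cr(uv(pt(-4,0,.193)) if 0 else uv(pt(-.004,.05,.193))),cr(uv(pt(-.004,-.05,.193))),"grip top far/near",cr(uv(pt(-.072,0,.223))),cr(uv(pt(-.038,0,.223))),"bar back edge",cr(uv(pt(.004,0,.193))))
for h in (10,16,22,28,34,40,46):
    z=.185+h/1000
    print(h,"tip outer L/R",cr(uv(pt(-.013,.012,z))),cr(uv(pt(-.013,-.012,z))),"inner",cr(uv(pt(-.007,0,z))),"guard front low",cr(uv(pt(-.013,0,z+.01))),"back low",cr(uv(pt(.011,0,z+.01))))
print("coltop",cr(uv(pt(.067,.01,.263))))
E
```

```text
bar ends [376.0, 218.0] [27.0, 218.0] grip top far/near [199.0, 31.0] [199.0, 159.0] bar back edge [202.0, 242.0]
10 tip outer L/R [244.0, 193.0] [159.0, 193.0] inner [201.0, 212.0] guard front low [201.0, 211.0] back low [201.0, 287.0]
16 tip outer L/R [245.0, 204.0] [158.0, 204.0] inner [201.0, 223.0] guard front low [201.0, 223.0] back low [201.0, 300.0]
22 tip outer L/R [245.0, 215.0] [156.0, 215.0] inner [201.0, 235.0] guard front low [200.0, 235.0] back low [201.0, 313.0]
28 tip outer L/R [246.0, 227.0] [155.0, 227.0] inner [201.0, 246.0] guard front low [200.0, 247.0] back low [200.0, 327.0]
34 tip outer L/R [246.0, 239.0] [154.0, 239.0] inner [200.0, 259.0] guard front low [200.0, 260.0] back low [200.0, 341.0]
40 tip outer L/R [247.0, 252.0] [153.0, 252.0] inner [200.0, 272.0] guard front low [199.0, 274.0] back low [200.0, 356.0]
46 tip outer L/R [248.0, 265.0] [151.0, 265.0] inner [200.0, 286.0] guard front low [199.0, 288.0] back low [199.0, 372.0]
coltop [240.0, 622.0]
```

The crop shows the tip's top edge and the start of the guard at about crop row 250, so the tip is about 24 ± 4 mm above the seat. I'll rise slowly to just below that, then continue by feel.

Request:
play_rows([
  [0,0,-0.06],
  [0,0,-0.06],
  [0,0,-0.06],
  [0,0,-0.02],
  [0,0,0],
], jaw=[1,1,1,1,1], turn=[0,0,0,0,0])

```text
time: 8.17
tool_pos: [0.5953, 0.0577, 0.2137]
tcp_rot: [0.338, 3.123, 0.0]
force: [0.0, 1.0, -2.8]
width: 0.0216
grasp_force: 49.9
```

```bash
python3 -c "
from h import *
avg(4)"
```

```text
F [ 0.07 -0.15 -2.61] T [0.015 0.178 0.018] p [0.5951 0.0577 0.2135] t 8.37 g 49.86927006393671
```

Request:
play_rows([
  [0,0,-0.04],
  [0,0,-0.04],
  [0,0,0],
  [0,0,0],
], jaw=[1,1,1,1], turn=[0,0,0,0])

```text
time: 8.7
tool_pos: [0.5952, 0.0577, 0.2156]
tcp_rot: [0.339, 3.123, 0.0]
force: [0.0, 0.4, -2.5]
width: 0.0215
grasp_force: 49.9
```

```bash
python3 -c "
from h import *
avg(4)"
```

```text
F [-0.07  0.08 -2.58] T [ 0.031  0.143 -0.005] p [0.5951 0.0577 0.2155] t 8.9 g 49.869112987071276
```

Request:
play_rows([
  [0,0,-0.04],
  [0,0,-0.04],
  [0,0,0],
  [0,0,0],
], jaw=[1,1,1,1], turn=[0,0,0,0])

```text
time: 9.23
tool_pos: [0.5952, 0.0577, 0.2176]
tcp_rot: [0.339, 3.123, -0.0]
force: [-1.0, -0.3, -2.5]
width: 0.0218
grasp_force: 49.9
```

```bash
python3 -c "
from h import *
avg(4)"
```

```text
F [ 0.42  0.04 -2.57] T [0.031 0.143 0.005] p [0.5952 0.0577 0.2175] t 9.43 g 49.869202729314566
```

Request:
play_rows([
  [0,0,-0.04],
  [0,0,-0.04],
  [0,0,0],
  [0,0,0],
], jaw=[1,1,1,1], turn=[0,0,0,0])

```text
time: 9.77
tool_pos: [0.5952, 0.0577, 0.2196]
tcp_rot: [0.339, 3.123, -0.0]
force: [0.2, -0.4, -3.3]
width: 0.0213
grasp_force: 49.9
```

```bash
python3 -c "
from h import *
avg(4)"
```

```text
F [ 0.01  0.03 -2.61] T [ 0.028  0.12  -0.018] p [0.5952 0.0577 0.2195] t 9.97 g 49.869320299476385
```

Request:
play_rows([
  [0,0,-0.03],
  [0,0,-0.03],
  [0,0,0],
  [0,0,0],
], jaw=[1,1,1,1], turn=[0,0,0,0])

```text
time: 10.3
tool_pos: [0.5952, 0.0577, 0.2211]
tcp_rot: [0.339, 3.123, -0.0]
force: [1.0, 0.7, -2.9]
width: 0.0222
grasp_force: 49.9
```

```bash
python3 -c "
from h import *
avg(4)"
```

```text
F [ 0.2  -0.49 -2.75] T [0.064 0.16  0.017] p [0.5952 0.0577 0.221 ] t 10.5 g 49.86918976530433
```

Request:
play_rows([
  [0,0,-0.03],
  [0,0,-0.03],
  [0,0,0],
  [0,0,0],
], jaw=[1,1,1,1], turn=[0,0,0,0])

```text
time: 10.83
tool_pos: [0.5952, 0.0577, 0.2225]
tcp_rot: [0.339, 3.123, -0.0]
force: [-0.5, 0.1, -2.7]
width: 0.0216
grasp_force: 49.9
```

```bash
python3 -c "
from h import *
avg(4)"
```

```text
F [ 0.01 -0.23 -2.76] T [0.044 0.136 0.015] p [0.5952 0.0577 0.2225] t 11.03 g 49.86918546259403
```

Request:
play_rows([
  [0,0,-0.03],
  [0,0,-0.03],
  [0,0,0],
  [0,0,0],
], jaw=[1,1,1,1], turn=[0,0,0,0])

```text
time: 11.37
tool_pos: [0.5951, 0.0577, 0.2237]
tcp_rot: [-0.339, -3.123, -0.0]
force: [-0.1, -0.0, -5.4]
width: 0.0219
grasp_force: 49.9
```

```bash
python3 -c "
from h import *
avg(4)"
```

```text
F [ 1.06 -0.58 -4.72] T [0.06  0.093 0.012] p [0.5951 0.0577 0.2238] t 11.57 g 49.869533870369196
```

```bash
python3 - <<'E'
from h import *
avg(8)
cv2.imwrite("pics/w5.png",robot.read_camera("wrist")[:,:,::-1])
E
```

```text
F [ 0.87 -0.17 -5.06] T [ 0.049  0.117 -0.009] p [0.5951 0.0577 0.2239] t 11.97 g 49.86929336562753
```

Contact with the guard at about 25 mm of lift: 2.4 N extra at the bar, which matches the visual estimate. I'll back off 1 mm and draw out gently.

Request:
play_rows([
  [0,0,0.04],
  [0,0,0],
  [0.04,0,0],
  [0.04,0,0],
  [0.04,0,0],
  [0.04,0,0],
  [0,0,0],
], jaw=[1,1,1,1,1,1,1], turn=[0,0,0,0,0,0,0])

```text
time: 12.6
tool_pos: [0.5911, 0.0586, 0.2231]
tcp_rot: [0.338, 3.123, -0.0]
force: [-0.1, -0.4, -2.4]
width: 0.0215
grasp_force: 49.9
```

```bash
python3 -c "
from h import *
avg(4)"
```

```text
F [ 0.26 -0.02 -2.81] T [0.038 0.159 0.013] p [0.5913 0.0586 0.223 ] t 12.8 g 49.869081415235996
```

Request:
play_rows([
  [0.04,0,0],
  [0.04,0,0],
  [0.04,0,0],
  [0,0,0],
  [0,0,0],
], jaw=[1,1,1,1,1], turn=[0,0,0,0,0])

```text
time: 13.22
tool_pos: [0.5883, 0.0592, 0.223]
tcp_rot: [0.339, 3.123, 0.0]
force: [-0.3, -0.9, -3.4]
width: 0.022
grasp_force: 49.9
```

```bash
python3 -c "
from h import *
avg(4)"
```

```text
F [-0.09  0.03 -2.92] T [0.054 0.159 0.005] p [0.5883 0.0592 0.223 ] t 13.42 g 49.86921418458223
```

Request:
play_rows([
  [0.05,0,0],
  [0.05,0,0],
  [0.05,0,0],
  [0.05,0,0],
  [0.05,0,0],
  [0,0,0],
], jaw=[1,1,1,1,1,1], turn=[0,0,0,0,0,0])

```text
time: 13.92
tool_pos: [0.582, 0.0606, 0.223]
tcp_rot: [-0.338, -3.123, 0.0]
force: [0.6, 0.7, -3.2]
width: 0.0213
grasp_force: 49.9
```

```bash
python3 -c "
from h import *
avg(4)"
```

```text
F [ 0.39  0.44 -2.2 ] T [ 0.01   0.15  -0.026] p [0.5822 0.0605 0.223 ] t 14.12 g 49.869301076978445
```

Request:
play_rows([
  [0.06,0,0],
  [0.06,0,0],
  [0.06,0,0],
  [0.06,0,0],
  [0.06,0,0],
  [0.06,0,0],
  [0.06,0,0],
  [0.06,0,0],
], jaw=[1,1,1,1,1,1,1,1], turn=[0,0,0,0,0,0,0,0])

```text
time: 14.78
tool_pos: [0.5704, 0.0631, 0.223]
tcp_rot: [0.339, 3.123, 0.0]
force: [0.1, 0.2, -1.9]
width: 0.0217
grasp_force: 49.9
```

```bash
python3 -c "
from h import *
avg(3)"
```

```text
F [-0.14  0.02 -2.91] T [0.019 0.171 0.039] p [0.5703 0.0631 0.223 ] t 14.93 g 49.8692218400538
```

Request:
play_rows([
  [0.15,0,0],
  [0.25,0,0],
  [0.3,0,0],
  [0.3,0,0],
  [0.3,0,0],
  [0.3,0,0],
  [0.2,0,0],
  [0.1,0,0],
], jaw=[1,1,1,1,1,1,1,1], turn=[0,0,0,0,0,0,0,0])

```text
time: 15.6
tool_pos: [0.5233, 0.0735, 0.2232]
tcp_rot: [0.338, 3.123, -0.0]
force: [0.7, -0.3, -2.7]
width: 0.0214
grasp_force: 49.9
```

Request:
play_rows([
  [0,0,-0.2],
  [0,0,-0.3],
  [0,0,-0.3],
  [0,0,-0.3],
  [0,0,-0.2],
  [0,0,-0.1],
  [0,0,0],
  [0,0,0],
], jaw=[1,1,1,1,1,1,1,1], turn=[0,0,0,0,0,0,0,0])

```text
time: 16.27
tool_pos: [0.5241, 0.0733, 0.2578]
tcp_rot: [-0.339, -3.123, -0.0]
force: [-0.1, -0.4, -3.2]
width: 0.022
grasp_force: 49.9
```

```bash
python3 - <<'E'
from h import *
avg(3); shot("wrist","w6.png"); pins("wrist",["basket","basket_grip","basket_bar","pan","pan_floor"])
robot.read_camera("top"); pins("top",["basket","basket_grip","basket_bar"])
robot.read_camera("scene"); pins("scene",["basket","basket_grip","basket_bar"])
print(rel([.4285,.276,.255]))
E
```

```text
F [ 0.46 -0.31 -2.65] T [ 0.032  0.163 -0.017] p [0.524  0.0733 0.2576] t 16.42 g 49.869188256561756
wrist basket [([0.4015, 0.0235, -0.0038], 0.68, [210.0, 67.0]), ([0.5817, 0.0608, 0.1145], 0.57, [277.0, 250.0])]
wrist basket_grip [([0.5293, 0.0712, 0.2663], 0.78, [274.0, 290.0]), ([0.3661, -0.0166, 0.1534], 0.6, [92.0, 9.0])]
wrist basket_bar [([0.403, 0.0282, 0.1352], 0.58, [181.0, 55.0])]
wrist pan [([0.4887, 0.275, 0.0004], 0.76, [442.0, 96.0])]
wrist pan_floor [([0.4861, 0.2753, 0.0013], 0.67, [443.0, 94.0])]
top basket [([0.3979, 0.0296, 0.0005], 0.85, [256.0, 255.0]), ([0.577, 0.0602, 0.1135], 0.61, [244.0, 192.0])]
top basket_grip [([0.3659, -0.0108, 0.1526], 0.65, [268.0, 265.0]), ([0.2677, 0.2284, 0.1529], 0.44, [178.0, 302.0])]
top basket_bar [([0.3965, 0.0236, 0.1316], 0.83, [256.0, 254.0]), ([0.4665, -0.2237, -0.001], 0.48, [336.0, 234.0]), ([0.7303, -0.2269, -0.0011], 0.23, [336.0, 153.0])]
scene basket [([0.403, 0.0285, -0.0028], 0.7, [295.0, 226.0]), ([0.5753, 0.0628, 0.1127], 0.67, [313.0, 233.0]), ([0.3193, 0.2059, 0.0022], 0.61, [341.0, 207.0]), ([0.5773, 0.0648, 0.2463], 0.42, [316.0, 199.0])]
scene basket_grip [([0.3682, -0.019, 0.1517], 0.84, [280.0, 184.0]), ([0.2676, 0.2302, 0.1544], 0.69, [349.0, 163.0]), ([0.5249, 0.0728, 0.264], 0.63, [316.0, 183.0])]
scene basket_bar [([0.3961, 0.0223, 0.1291], 0.83, [294.0, 194.0]), ([0.5776, 0.0635, 0.2495], 0.82, [316.0, 198.0]), ([0.3159, 0.2044, 0.1394], 0.81, [344.0, 175.0])]
[5.47 7.1  0.12]
```

View pics/w6.png

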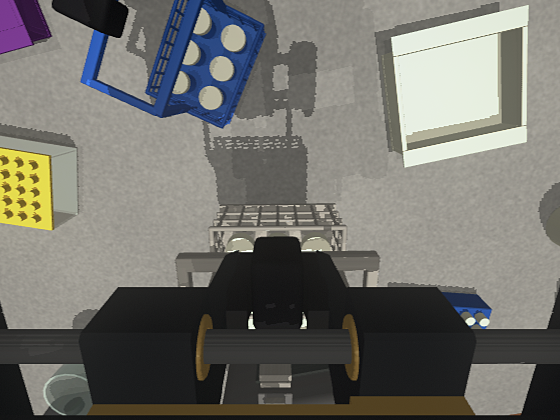

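The wrist view shows the basket off the hook and held level, with the white pan at (458,85) and clear. I'll carry it over the pan, turn 12.4° to match the pan, then correct.

Request:
play_rows([
  [0.2,0.4,0],
  [0.4,0.6,0],
  [0.6,0.75,0],
  [0.6,0.75,0],
  [0.6,0.75,0],
  [0.6,0.75,0],
  [0.6,0.75,0],
  [0.6,0.75,0],
], jaw=[1,1,1,1,1,1,1,1], turn=[0,0,0,0,0,0,0,0])

```text
time: 17.78
tool_pos: [0.4499, 0.2317, 0.2581]
tcp_rot: [0.338, 3.123, 0.001]
force: [0.1, -0.1, -2.7]
width: 0.0219
grasp_force: 49.9
```

Request:
play_rows([
  [0.5,0.7,0],
  [0.4,0.5,0],
  [0.27,0.4,0],
  [0,0,0],
  [0,0,0],
  [0,0,0],
  [0,0,0],
  [0,0,0],
], jaw=[1,1,1,1,1,1,1,1], turn=[0,0,-2,-3,-3,-3,-1.4,0])

```text
time: 18.45
tool_pos: [0.4309, 0.2756, 0.258]
tcp_rot: [0.003, -3.142, -0.0]
force: [-1.6, -0.2, -2.6]
width: 0.0214
grasp_force: 49.9
```

```bash
python3 - <<'E'
from h import *
avg(2); s=robot.read_state(); print(R.from_rotvec(s["tcp_rot"]).as_matrix().round(3).tolist())
shot("wrist","w7.png"); pins("wrist",["basket","basket_grip","pan","pan_floor"])
for d in robot.trace("wrist","pan")[:1]:
    m=d["region"].astype(np.uint8); c=max(cv2.findContours(m,0,2)[0],key=cv2.contourArea)
    P=np.array([back("wrist",p[0],0.04)[:2] for p in c]).astype(np.float32); print(cv2.minAreaRect(P),P.min(0),P.max(0))
for n in ("top","scene"):
  robot.read_camera(n); pins(n,["basket","basket_bar","pan","pan_floor"])
E
```

```text
F [-0.39  0.72 -2.29] T [ 0.045  0.158 -0.017] p [0.431  0.2755 0.258 ] t 18.55 g 49.86915769055486
[[-1.0, 0.0, -0.0], [0.0, 1.0, -0.0], [0.0, -0.0, -1.0]]
wrist basket [([0.3204, 0.2095, 0.0021], 0.72, [217.0, 65.0]), ([0.4027, 0.0217, 0.0], 0.7, [63.0, 140.0]), ([0.4933, 0.2769, 0.116], 0.58, [278.0, 253.0])]
wrist basket_grip [([0.436, 0.2747, 0.2667], 0.66, [274.0, 288.0])]
wrist pan [([0.4872, 0.2743, 0.0003], 0.56, [276.0, 207.0])]
wrist pan_floor [([0.4863, 0.2763, 0.0029], 0.73, [277.0, 207.0])]
((0.44322100281715393, 0.27621710300445557), (0.052747707813978195, 0.13101044297218323), 0.9608912467956543) [0.4168247  0.21090741] [0.46969402 0.34211564]
top basket [([0.3981, 0.0281, 0.0035], 0.93, [256.0, 255.0]), ([0.4837, 0.2722, 0.1144], 0.8, [170.0, 223.0]), ([0.7216, 0.0217, 0.2604], 0.58, [256.0, 126.0]), ([0.3231, 0.2089, 0.0011], 0.57, [197.0, 279.0])]
top basket_bar [([0.3209, 0.2042, 0.1331], 0.89, [189.0, 281.0]), ([0.3981, 0.0246, 0.1308], 0.86, [255.0, 253.0]), ([0.4878, 0.2708, 0.2474], 0.79, [156.0, 215.0])]
top pan [([0.2852, -0.2031, -0.0017], 0.84, [331.0, 292
[... 234 characters left out ...]
([0.3199, 0.2047, 0.0016], 0.95, [341.0, 207.0]), ([0.4006, 0.0291, -0.0018], 0.84, [295.0, 225.0]), ([0.4832, 0.2782, 0.1158], 0.65, [376.0, 210.0]), ([0.4728, -0.2312, -0.0002], 0.34, [218.0, 243.0])]
scene basket_bar [([0.3189, 0.2066, 0.1374], 0.92, [345.0, 176.0]), ([0.4866, 0.2749, 0.2489], 0.71, [380.0, 177.0]), ([0.3989, 0.0273, 0.1311], 0.56, [295.0, 194.0]), ([0.4879, 0.279, 0.0092], 0.51, [372.0, 236.0])]
scene pan [([0.4867, 0.2745, 0.0044], 0.84, [371.0, 237.0]), ([0.2789, -0.1981, -0.0019], 0.62, [228.0, 206.0])]
scene pan_floor [([0.2879, -0.2012, 0.0021], 0.96, [227.0, 207.0]), ([0.4854, 0.2793, 0.0071], 0.59, [372.0, 236.0]), ([0.6734, 0.4219, 0.0024], 0.56, [431.0, 275.0])]
```

View pics/w7.png

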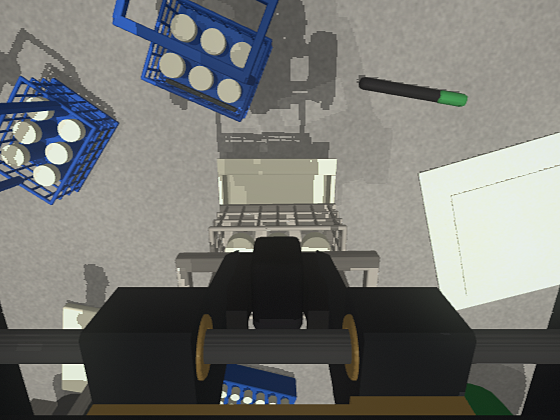

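The wrist view shows the basket squarely over the pan: the pan's near rim spans (220–337,159) and the basket front spans (208–347,230), both centred near column 278. Lowering.

Request:
play_rows([
  [0,0,0.3],
  [0,0,0.5],
  [0,0,0.5],
  [0,0,0.5],
  [0,0,0.4],
  [0,0,0.3],
  [0,0,0.2],
  [0,0,0],
], jaw=[1,1,1,1,1,1,1,1], turn=[0,0,0,0,0,0,0,0])

```text
time: 20.02
tool_pos: [0.4307, 0.2753, 0.1895]
tcp_rot: [0.001, -3.14, 0.001]
force: [-0.5, 0.1, -2.6]
width: 0.0219
grasp_force: 49.9
```

```bash
python3 - <<'E'
from h import *
avg(2)
im=shot("wrist","w8.png"); pins("wrist",["basket","pan","pan_floor"])
cv2.imwrite("pics/c2.png",cv2.resize(im[150:300,170:390,::-1],(800,545),interpolation=cv2.INTER_CUBIC))
im=shot("top","t8.png"); pins("top",["basket","pan"])
im=shot("scene","s8.png"); pins("scene",["basket","pan"])
E
```

```text
F [ 0.01  0.83 -3.  ] T [ 0.03   0.149 -0.021] p [0.4311 0.2755 0.1905] t 20.12 g 49.869230445474386
wrist basket [([0.3995, 0.0265, 0.0007], 0.96, [26.0, 146.0]), ([0.4898, 0.2755, 0.0466], 0.95, [276.0, 248.0]), ([0.3214, 0.2055, 0.0015], 0.82, [200.0, 61.0])]
wrist pan []
wrist pan_floor []
top basket [([0.3194, 0.2095, -0.0003], 0.9, [197.0, 280.0]), ([0.3974, 0.0267, 0.0039], 0.86, [257.0, 255.0]), ([0.4843, 0.276, 0.0504], 0.76, [174.0, 225.0]), ([0.4861, 0.2747, 0.1834], 0.51, [162.0, 219.0])]
top pan [([0.2872, -0.2018, 0.0014], 0.95, [330.0, 292.0]), ([0.4852, 0.2754, -0.0004], 0.62, [178.0, 227.0])]
scene basket [([0.3186, 0.2045, 0.0033], 0.92, [341.0, 207.0]), ([0.4845, 0.2766, 0.0452], 0.86, [373.0, 227.0]), ([0.4016, 0.0268, -0.005], 0.76, [294.0, 226.0])]
scene pan [([0.4852, 0.273, 0.0035], 0.96, [370.0, 237.0]), ([0.2808, -0.1947, -0.0013], 0.85, [229.0, 206.0]), ([0.4848, 0.2782, 0.1799], 0.34, [378.0, 195.0])]
```

View pics/c2.png

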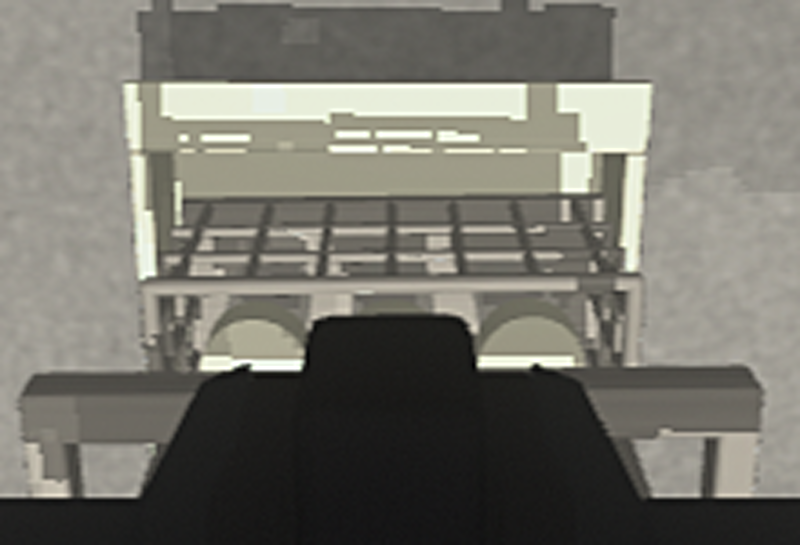

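The crop shows the pan's walls (cols 150–627) on both sides of the basket bottom (175–615), so it lines up to about 1–2 mm. A 1 mm shift, then down into the pan.

Request:
play_rows([
  [0,-0.04,0],
  [0,0,0.2],
  [0,0,0.25],
  [0,0,0.25],
  [0,0,0.25],
  [0,0,0.2],
  [0,0,0.15],
  [0,0,0.05],
], jaw=[1,1,1,1,1,1,1,1], turn=[0,0,0,0,0,0,0,0])

```text
time: 21.28
tool_pos: [0.4308, 0.2743, 0.1559]
tcp_rot: [0.001, -3.14, 0.001]
force: [0.2, 0.3, -2.2]
width: 0.0217
grasp_force: 49.9
```

```bash
python3 -c "
from h import *
avg(3)"
```

```text
F [-0.45 -0.1  -2.76] T [ 0.04   0.158 -0.006] p [0.431  0.2744 0.1565] t 21.43 g 49.869040846824646
```

Request:
play_rows([
  [0,0,0.06],
  [0,0,0.06],
  [0,0,0.06],
  [0,0,0.04],
  [0,0,0.03],
  [0,0,0],
  [0,0,0],
], jaw=[1,1,1,1,1,1,1], turn=[0,0,0,0,0,0,0])

```text
time: 22.02
tool_pos: [0.431, 0.2744, 0.1505]
tcp_rot: [0.001, -3.142, 0.0]
force: [0.1, 0.2, -2.7]
width: 0.0218
grasp_force: 49.9
```

```bash
python3 -c "
from h import *
avg(3)"
```

```text
F [ 0.25  0.3  -2.47] T [0.022 0.157 0.036] p [0.431  0.2744 0.1505] t 22.17 g 49.869180768728256
```

Request:
play_rows([
  [0,0,0.03],
  [0,0,0.03],
  [0,0,0.02],
  [0,0,0],
  [0,0,0],
], jaw=[1,1,1,1,1], turn=[0,0,0,0,0])

```text
time: 22.58
tool_pos: [0.4308, 0.2745, 0.149]
tcp_rot: [0.001, -3.142, -0.0]
force: [-5.1, -1.4, 5.3]
width: 0.0218
grasp_force: 49.9
```

```bash
python3 -c "
from h import *
avg(3)"
```

```text
F [-4.4  -1.14  5.65] T [-0.166  0.84  -0.002] p [0.4309 0.2745 0.149 ] t 22.73 g 49.869053307920694
```

The basket is on the floor, with about 8 N of support at the expected height. I'll ease the load, loosen the grip, open, and retreat straight up.

Request:
play_rows([
  [0,0,-0.015],
  [0,0,0],
  [0,0,0],
  [0,0,0],
  [0,0,0],
], jaw=[1,1,1,1,1], turn=[0,0,0,0,0], squeeze=4)

```text
time: 23.15
tool_pos: [0.431, 0.2745, 0.149]
tcp_rot: [-0.001, 3.141, 0.0]
force: [-1.5, 1.0, 3.5]
width: 0.0224
grasp_force: 4.0
```

Request:
play_rows([
  [0,0,0],
  [0,0,0],
  [0,0,0],
  [0,0,0],
  [0,0,0],
  [0,0,0],
  [0,0,0],
  [0,0,0],
], jaw=[0.7,0.5,0.4,0.4,0.4,0.4,0.4,0.4], turn=[0,0,0,0,0,0,0,0])

```text
time: 23.82
tool_pos: [0.431, 0.2744, 0.1488]
tcp_rot: [-0.001, 3.142, -0.0]
force: [-0.0, -0.5, -0.4]
width: 0.053
grasp_force: 0.0
```

```bash
python3 - <<'E'
from h import *
avg(2); print(robot.read_state()["width"]); pins("wrist",["basket","basket_grip"])
E
```

```text
F [ 0.15  0.13 -0.23] T [0.013 0.023 0.008] p [0.431  0.2744 0.1488] t 23.92 g 0.0
0.05247770807214751
wrist basket [([0.4901, 0.2744, 0.0061], 0.65, [276.0, 250.0])]
wrist basket_grip [([0.4316, 0.2754, 0.1575], 0.89, [277.0, 280.0])]
```

Request:
play_rows([
  [0,0,-0.2],
  [0,0,-0.4],
  [0,0,-0.6],
  [0,0,-0.8],
  [0,0,-0.8],
  [0,0,-0.8],
  [0,0,-0.6],
  [0,0,0],
], jaw=[0.4,0.4,0.4,0.4,0.4,0.3,0.2,0.2], turn=[0,0,0,0,0,0,0,0])

```text
time: 24.68
tool_pos: [0.432, 0.2748, 0.2576]
tcp_rot: [-0.001, 3.136, 0.003]
force: [-0.1, 0.1, 0.6]
width: 0.0696
grasp_force: 0.0
```

```bash
python3 - <<'E'
from h import *
avg(2); shot("wrist","w9.png"); pins("wrist",["basket","basket_bar","basket_grip","pan"])
for n in ("top","scene"):
  robot.read_camera(n); pins(n,["basket","basket_bar","basket_grip","pan"])
E
```

```text
F [-0.08  0.36 -0.79] T [-0.001 -0.029  0.03 ] p [0.4312 0.2745 0.2548] t 24.78 g 0.0
wrist basket [([0.4031, 0.0264, -0.0016], 0.75, [67.0, 141.0]), ([0.3202, 0.2053, 0.0001], 0.64, [214.0, 66.0])]
wrist basket_bar [([0.4866, 0.2719, 0.1403], 0.82, [273.0, 262.0]), ([0.3195, 0.2054, 0.1323], 0.62, [181.0, 51.0])]
wrist basket_grip [([0.4341, 0.2736, 0.1602], 0.82, [275.0, 212.0]), ([0.4859, 0.2732, 0.142], 0.41, [275.0, 262.0])]
wrist pan []
top basket [([0.3991, 0.0281, 0.0046], 0.91, [256.0, 255.0]), ([0.4825, 0.274, 0.0027], 0.67, [179.0, 228.0]), ([0.3199, 0.2083, -0.0007], 0.62, [198.0, 280.0])]
top basket_bar [([0.487, 0.2729, 0.1387], 0.75, [167.0, 221.0]), ([0.3227, 0.2056, 0.1303], 0.69, [189.0, 281.0]), ([0.4005, 0.0254, 0.1322], 0.63, [255.0, 253.0])]
top basket_grip [([0.2697, 0.2279, 0.1532], 0.8, [178.0, 301.0]), ([0.367, -0.0132, 0.1558], 0.65, [269.0, 265.0])]
top pan [([0.2855, -0.2004, -0.0005], 0.76, [330.0, 292.0])]
scene basket [([0.4811, 0.2731, 0.0067], 0.83, [370.0, 235.0]), ([0.4026, 0.0311, -0.0043], 0.59, [295.0, 226.0]), ([0.3208, 0.2022, 0.003], 0.55, [340.0, 207.0]), ([0.7303, -0.2245, -0.0002], 0.52, [220.0, 303.0])]
scene basket_bar [([0.7783, 0.2341, 0.0009], 0.68, [379.0, 306.0]), ([0.3181, 0.2057, 0.1357], 0.63, [344.0, 176.0]), ([0.4881, 0.2739, 0.1362], 0.58, [375.0, 206.0]), ([0.397, 0.0266, 0.1309], 0.57, [295.0, 194.0])]
scene basket_grip [([0.2654, 0.2254, 0.1539], 0.83, [348.0, 163.0]), ([0.4313, 0.2778, 0.1564], 0.78, [373.0, 190.0]), ([0.3703, -0.0191, 0.1506], 0.7, [280.0, 185.0])]
scene pan [([0.2808, -0.1966, -0.0018], 0.86, [228.0, 206.0]), ([0.487, 0.2719, 0.0042], 0.82, [370.0, 237.0])]
```

View pics/w9.png

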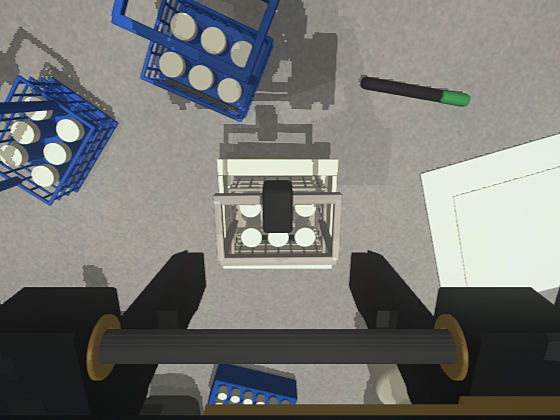

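The wrist view shows the basket upright and level inside the white pan at (278,215), released, with the fingers clear above it. Handing in.

```bash
python3 -c "
from h import *
print(robot.close_job())"
```

```text
the job is handed in; nothing more can be done
None
```

The steel basket is off the hook and standing level on the floor of the white pan, let go and clear of the stand. I handed the job in at about 25 s; no verdict came back.

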